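# Latch a shutter under the test head and start the tester

## Task

On the test stand, push the sprung slide in by its red push plate until it is past the stop pin, then let go so that its spring brings it back to rest against the pin, with the shutter latched under the brass test head. Once it is latched, press the green start key of the tester all the way down and let it up again. Do it all by pushing with the fingertips: grasp and lift nothing, keep the shutter lying in its nest, and leave the other things on the bench where they are.

Things in the scene. Friction and masses are not known exactly. Their poses are not given: they have to be found in the camera images.
- stand: Test stand, fixed: black cast base 220 mm (x) by 140 mm (y), top 30 mm above the bench, two steel gib strips (to 42 mm) guiding the slide along its x. Origin under the base's centre at bench level; +x is the direction in which the slide is pushed. A brass column, 20 mm thick, 216 mm tall, stands at x +88, y +56 mm; a brass spring barrel, 45 mm high, lies along the +y side.
- push_face (a point): Centre of the front face of the red pad on the upright red push plate of the slide, 56 mm above the bench; rides with the slide. x axis = direction of pushing, z up. Pad 74 mm wide, 42 mm tall (plate 80 mm wide, 30 to 80 mm high). It stays in front of the base's edge over the whole stroke, with free space before it down to the bench; nothing taller than 80 mm stands within 110 mm beyond it.
- slide (a joint): Slide travel (m), growing as it is pushed in: 0 = out, held by its spring (the start), 0.062 = hard rear stop. The stop pin snaps in behind the cam at about 0.042: let go anywhere from 0.046 to 0.062 it runs back and rests against the pin at about 0.040 (latched); let go before 0.036 it runs out to 0. The push takes 5 N at first, 10 N at the end. Let go at once, it returns at up to 0.4 m/s.
- head (a point): Centre of the underside of the brass test head, 99 mm above the bench (head 44 mm across, top 184 mm high, on a black arm from the column); the latched shutter lies below it.
- pin_knob (a point): Outer end of the stop pin's black pull knob (20 mm across, 47 mm above the bench) on the stand's -y side; for unlatching, not needed here.
- stop_pin (a joint): Travel of the spring-loaded stop pin (m): 0 = pin in (blocking), about 0.007 = pushed out by the cam while the slide goes by (slide between about 0.005 and 0.041). It works by itself; its pull knob is for unlatching and is not needed.
- nest (a point): Centre of the slide's nest, on the plate's top face 40 mm above the bench, 168 mm in +x from the push face; four brass posts 8 mm tall stand round it. Rides with the slide; lies under the test head when latched.
- test_shutter_mid (a point): Middle of the shutter to be tested (black, 60 mm across, 16 mm tall, 60 to 130 g, levers on top), lying loose in the nest between the posts and riding with the slide; this point is 8 mm above its underside.
- tester: Shutter tester, fixed: ivory case 140 mm (x) by 120 mm (y), flat top 50 mm above the bench, with a tilted dark display hood (to about 85 mm high) over its rear (+x) half. Stands left or right of the stand. Origin under its centre at bench level; the start key is at x -34 mm, y 0.
- key_top (a point): Centre of the top of the tester's green start key, 26 mm across, 72 mm above the bench when up, in a black collar 42 mm across and 62 mm high. It goes straight down.
- key (a joint): Travel of the start key (m): 0 = up, 0.006 = fully down; a spring returns it. About 1.5 N to start it, 5 N to hold it fully down.
- tray: Wooden tray 150 by 120 mm, 45 mm high, with stripped shutters in it; fixed. Stands on the other side of the stand from the tester. Origin under its centre.
- shutter_a: Leaf shutter lying face up on the bench, black disc 60 mm across and 10 mm thick with a steel lens barrel 34 mm across rising to 16 mm; loose, about 90 g. Origin at the centre of its underside. A bystander.
- shutter_b: Leaf shutter lying face up on the bench, black disc 60 mm across and 10 mm thick with a steel lens barrel 34 mm across rising to 16 mm; loose, about 90 g. Origin at the centre of its underside. A bystander.
- shutter_c: Leaf shutter lying face up on the bench, black disc 60 mm across and 10 mm thick with a steel lens barrel 34 mm across rising to 16 mm; loose, about 90 g. Origin at the centre of its underside. A bystander.
- tin: Round aluminium tin with lid, 72 mm across, 41 mm high, loose, 150 g. Origin at the centre of its underside. A bystander.
- loupe: Black eye loupe standing on the bench, 40 mm across the top, 40 mm high, loose. Origin at the centre of its underside. A bystander.
- screwdriver: Screwdriver with orange handle, 160 mm long, lying along its x axis, loose. A bystander.
- tweezers: Steel tweezers, 125 mm long, 7 mm high, lying along their x axis, loose. A bystander.
Things that resemble listed ones, but are neither listed nor needed, are in the scene too. Leave any pink or turquoise look-alike of the part that bears test_shutter_mid alone.

How it is judged:
By the outcome, as a careful person would: the job done as asked, in the order asked, and still so for the second after the job is handed in, with the robot touching nothing.
It also fails if it takes over 45 s, if anything falls off the work surface, if the arm or the gripper's body presses on something with over 40 N, if the wrist force passes 120 N, or if a joint passes its speed limit or range.

## Robot

A 6-joint arm with a two-finger parallel gripper is mounted at the origin on the work surface. World frame = base frame: x ahead of the robot, y to its left, z up, the work surface at z = 0. Lengths are in mm, angles in rad, forces in N, time in s.
With the tool pointing down it reaches from about 400 to 925 mm from the base axis. Payload 12.5 kg.
Tool frame: the origin (TCP) lies midway between the tips of the shut fingers; the grasp point (between the pads) lies 19 mm behind it; z points along the fingers, y is the direction in which the jaws open and shut (so a half turn about z gives the same grasp; the last joint's range is limited). The gripper opens to 95 mm and grips with 3 to 60 N. Pads are 20 mm wide; open, the fingers measure 119 mm over their backs; the gripper's body (75 mm by 180 mm) begins 59 mm behind the grasp point.
Start: joints at [-1.212, 0.491, 1.559, -0, 1.092, -0.106], TCP at [280.177, -558.702, 214.661] pointing down, gripper open.
Joint ranges: [-3.1, 3.1], [-0.84, 2.19], [0.05, 2.79], [-1.13, 4.28], [0.06, 2.93], [-2.69, 2.69]. Speed limits (rad/s): [2.22, 2.22, 2.79, 3.14, 3.14, 3.14].

## Interface

Orientations are given as [roll, pitch, yaw] about the fixed x, y, z axes, in that order (R = Rz(yaw) Ry(pitch) Rx(roll)).
In Python, from cell import env gives the robot as it stands.
- The arm moves only by the tool drive_tool, never from a script. Its argument "increments" is a list of rows, each a list of 2 entries, a list of its own where there are three numbers: the shift along the tool's x, y, z as a fraction of full scale, then the turn, a rotation vector about the tool's x, y, z as a fraction of full scale. In form: [[[x, y, z], [ax, ay, az]], ...]. A call has 1 to 5 rows; each row shifts and turns the commanded pose from where the row before left it, along the tool's axes as they then stand; what a row does not reach is not made up. Full scale, the value 1, is 30 mm for a shift and 0.08 rad for a turn. A row lasts 1/12 s, in which the tool goes at most 41.7 mm and 7.16 degrees, less where a joint would pass 70% of its speed; a pose out of reach is approached as far as the arm can. A call with a number of a shift or a turn outside -1 to 1 is refused whole. A call with a gripper value outside its range is refused whole. "jaw" is the opening, from -1 (shut) to 1 (fully open), so that 0 is half open, set as the call begins (left out, the last holds). The fingers move at their own pace and stop on an object; the grip force is fixed at half the most. Time passes only in rows, so rows that do not move let the fingers close. It gives the time, the measured TCP pose, the force and the opening at its end, in the units of the state.
- env.state(): the state, without advancing time (a new reading comes with each control period).
- env.read_camera(name): name is "side" or "top"; returns a dict with "pixels" (384x512x3 uint8, blue, green, red), "vertical_fov" (degrees; the focal length in pixels is half the picture's height over the tangent of half this angle, whatever the lens; pixels are square), "cx", "cy" (the principal point, pixels), "k1" (the pictures are not rectified: a ray, as slopes to the right and down, at radius r is drawn at 1 + k1 r^2 times it, then the intrinsics apply), "world_to_cam" (4x4, takes a point from world to camera coordinates). Camera axes: x right, y down, z forward; pixel columns grow to the right and rows downward; lengths in mm; the calibration is good to about 2 mm. A picture is of the moment at which its call begins. There is no depth.
- env.job_done(): hands the job in, once; it reports no verdict.
Trained networks look in a picture, given as the dict that the camera call returned (one of the last four; its "shot" number tells which), for a name from the list of things; names that differ only in an ending like _2 or _b are one class to them, and where a whole thing is asked for, a point or a joint stands for the part that bears it (a point fixed in the world has none). Each returns a list of dicts, best first, with "score" (0 to 1); they miss things now and then, are a little off and sometimes report something else, mostly with a low value. They report only what shows in the picture. A call takes as long as a camera call. They do not tell look-alikes from the thing itself.
- env.boxes_of(target, picture): "point" ([x, y, z] in mm, in world coordinates, good to about 4 mm: the middle of the surface that is visible of it).
- env.tip_of(target, picture): "point" ([x, y, z] in mm, in world coordinates, good to about 4 mm: a listed point, or the origin of a listed thing).
The state is a dict: "t": time; "joints": joint angles; "qvel": joint speeds; "tau": joint torques, N m; "eef_pos": TCP position; "tcp_rot": TCP orientation; "ft_force": force on the tool from outside, world axes, zero at the start; "moment": the same for the moment, N m; "opening": opening from 0.0 (shut) to 1.0 (fully open).
Only numpy, scipy, OpenCV 4.12 (cv2) and the standard library are available. Lean on these libraries where they do the work, as an engineer would, in place of code of your own. Each camera call takes 0.05 s, during which the arm holds its last target.

## Working session

There is one attempt and no reset: what is moved stays moved. The work goes in short steps, Python scripts to look and compute and a tool call to move; the robot and the scene stay as the last step left them, time stands still between calls to the robot, and variables do not carry over. Pictures are saved under pics/ and viewed, and the job is handed in when it is done.

Besides the shell and the picture viewer there is one more tool, called after "Call:" by a JSON object that holds its "method" and its "body". drive_tool: Moves the arm, as the interface text tells. Its arguments: {"type":"object","properties":{"increments":{"type":"array","items":{"type":"array"}},"jaw":{"type":"number"}},"required":["increments"]}

```bash
ls; mkdir -p pics
cat > h.py <<'E'
import numpy as np, cv2
from cell import env
def save(p,n): cv2.imwrite(n,p["pixels"])
def proj(p,X):
    f=p["pixels"].shape[0]/2/np.tan(np.radians(p["vertical_fov"])/2)
    c=np.array(p["world_to_cam"])@np.append(X,1.0); s=c[:2]/c[2]; s=s*(1+p["k1"]*(s@s))
    return f*s+[p["cx"],p["cy"]]
def unproj(p,uv,z):
    f=p["pixels"].shape[0]/2/np.tan(np.radians(p["vertical_fov"])/2)
    d=(np.array(uv,float)-[p["cx"],p["cy"]])/f; s=d.copy()
    for _ in range(30): s=d/(1+p["k1"]*(s@s))
    W=np.array(p["world_to_cam"]); R=W[:3,:3]; o=-R.T@W[:3,3]; r=R.T@np.append(s,1)
    return o+r*(z-o[2])/r[2]
E
python3 - <<'E'
from h import *
np.set_printoptions(precision=1,suppress=True)
s=env.state(); print(s["t"],s["eef_pos"],s["tcp_rot"],s["ft_force"],s["opening"])
for n in("side","top"):
    p=env.read_camera(n); save(p,f"pics/{n}0.png"); print(n,p["vertical_fov"],p["k1"])
    for t in["push_face","head","pin_knob","nest","test_shutter_mid","key_top","stand","tester","tray"]:
        print(t,[(round(d["score"],2),np.round(d["point"])) for d in env.tip_of(t,p)[:4]])
print(env.state()["t"])
E
```

```text
pics
0.0 [ 280.1 -558.4  214. ] [-3.1 -0.   0.5] [-0.6  0.6  0.1] 1.0001515904045135
side 49.822707274640074 0.042056660042336984
push_face [(0.9, array([495., -96.,  58.])), (0.42, array([665., -56.,  -4.]))]
head [(0.84, array([694., -49., 104.]))]
pin_knob [(0.6, array([ 632., -168.,   47.]))]
nest [(0.65, array([658., -58.,  37.]))]
test_shutter_mid [(0.71, array([508., 114.,   8.])), (0.61, array([698., 129.,   4.])), (0.53, array([658., -55.,  44.]))]
key_top [(0.39, array([495., 279.,  76.])), (0.31, array([660., -61.,  37.]))]
stand [(0.56, array([664., -56.,  -4.]))]
tester [(0.83, array([531., 278.,  -0.]))]
tray [(0.62, array([ 487., -334.,    4.]))]
top 46.44035606464284 -0.05213802803342608
push_face [(0.81, array([490., -96.,  55.])), (0.7, array([659., -60.,  49.]))]
head [(0.97, array([698., -51., 100.]))]
pin_knob [(0.44, array([ 642., -165.,   46.]))]
nest [(0.68, array([656., -58.,  42.])), (0.55, array([321., 257.,   1.]))]
test_shutter_mid [(0.79, array([506., 116.,   8.])), (0.56, array([695., 129.,   3.]))]
key_top [(0.44, array([496., 278.,  68.]))]
stand [(0.78, array([669., -58.,  -2.]))]
tester [(0.66, array([533., 283.,  -0.]))]
tray [(0.77, array([ 491., -340.,    1.])), (0.32, array([491., -95.,  56.]))]
1.0
```

View pics/side0.png

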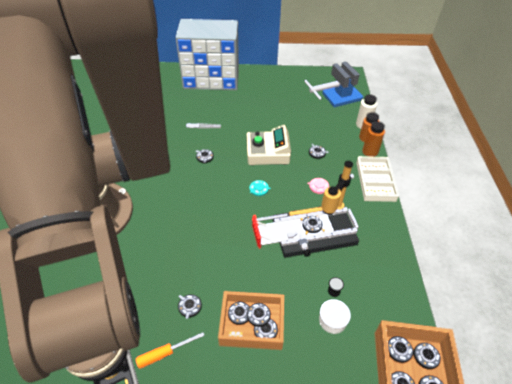

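View pics/top0.png

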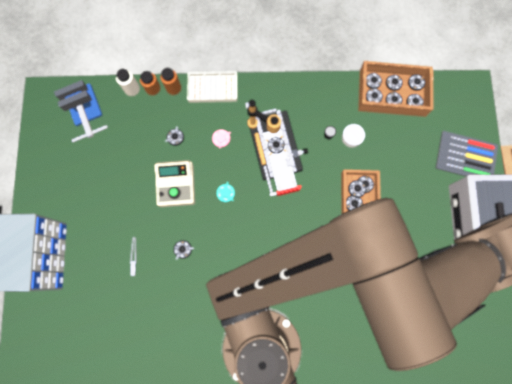

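Run:
```python
import cv2
a=cv2.imread("pics/top0.png")[85:215,140:320]; b=cv2.imread("pics/side0.png")[115:265,230:380]
cv2.imwrite("pics/ct.png",cv2.resize(a,None,fx=4.4,fy=4.4,interpolation=2)); cv2.imwrite("pics/cs.png",cv2.resize(b,None,fx=4,fy=4,interpolation=2))
```

```text
(no output)
```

View pics/ct.png

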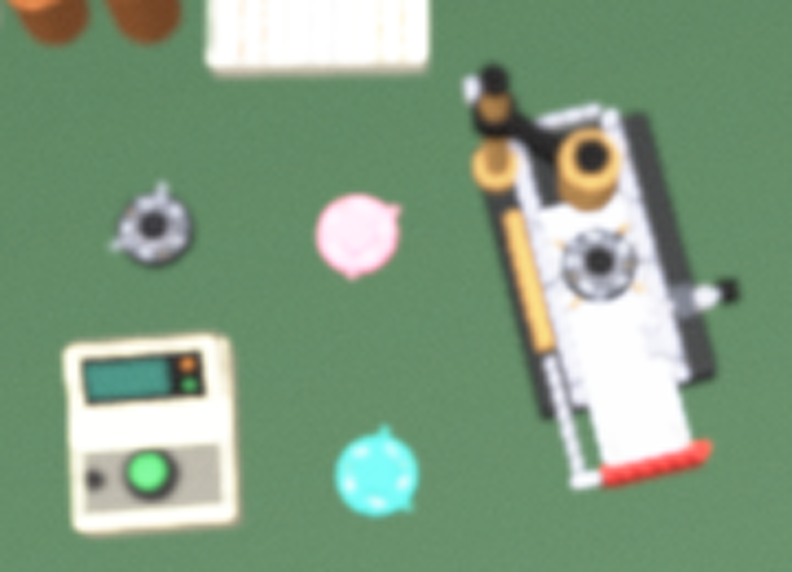

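View pics/cs.png

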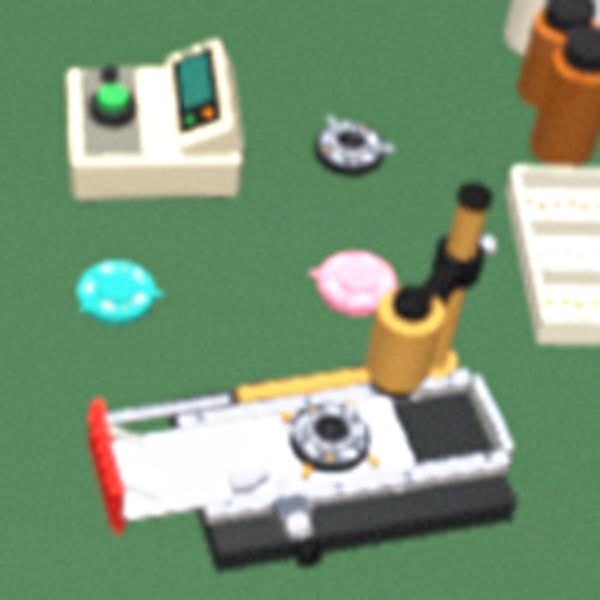

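Run:
```python
from h import *
np.set_printoptions(precision=1,suppress=True)
for n in("top","side"):
    p=env.read_camera(n); im=p["pixels"].astype(int); b,g,r=im[...,0],im[...,1],im[...,2]
    k=(g>180)&(r<140)&(b<140)
    nn,l,st,c=cv2.connectedComponentsWithStats(k.astype(np.uint8))
    for i in range(1,nn):
        if st[i,4]>15: print(n,"green",c[i],st[i,4],unproj(p,c[i],72))
    k=(r>180)&(g<100)&(b<100)
    nn,l,st,c=cv2.connectedComponentsWithStats(k.astype(np.uint8))
    for i in range(1,nn):
        if st[i,4]>25:
            pts=np.argwhere(l==i)[:,::-1].astype(np.float32); 
            bx=cv2.boxPoints(cv2.minAreaRect(pts)); print(n,"red",c[i],st[i],[(q,unproj(p,q,80)[:2]) for q in bx])
    # predicted model
    pf=np.array([492,-96,56]);th=np.radians(13);ux=np.array([np.cos(th),np.sin(th),0]);uy=np.array([-np.sin(th),np.cos(th),0])
    for nm,X in dict(pf=pf,L=pf+40*uy+[0,0,24],R=pf-40*uy+[0,0,24],Lb=pf+40*uy-[0,0,26],Rb=pf-40*uy-[0,0,26]).items(): print(nm,proj(p,X))
```

```text
top green [470.6 171.1] 20 [ 551.5 -694.9   72. ]
top green [173.1 191.5] 22 [497.9 277.6  72. ]
top red [480.  144.4] [469 141  23   8  44] [(array([468.9, 142.5], dtype=float32), array([ 646.8, -696.6])), (array([469.3, 140.8], dtype=float32), array([ 652.5, -698.6])), (array([491.4, 146.4], dtype=float32), array([ 632.7, -771.4])), (array([491., 148.], dtype=float32), array([ 627. , -769.2]))]
top red [288. 191.] [278 188  22   7  49] [(array([277.6, 192.3], dtype=float32), array([488.7, -59.1])), (array([298.6, 187.4], dtype=float32), array([ 503.8, -126.8])), (array([299.1, 189.5], dtype=float32), array([ 496.8, -128.2])), (array([278.1, 194.4], dtype=float32), array([481.8, -60.5]))]
pf [288.6 192.6]
L [277.  194.1]
R [301.2 188.2]
Lb [276.4 196.9]
Rb [299.8 191.2]
side green [257.8 138.3] 33 [498.9 274.5  72. ]
side red [255.9 230.3] [252 216   9  32 106] [(array([250.9, 216.4], dtype=float32), array([483.5, -63.4])), (array([254.9, 215.6], dtype=float32), array([494.5, -60.1])), (array([261.4, 246.5], dtype=float32), array([ 513.2, -162.8])), (array([257.4, 247.3], dtype=float32), array([ 502.8, -165.7]))]
pf [253.7 231.1]
L [250.8 214.6]
R [256.9 237.7]
Lb [250.7 225.5]
Rb [256.6 248.3]
```

```bash
cat >> h.py <<'E'
from scipy.spatial.transform import Rotation as Ro
def rel(target,yaw=None):
    np.set_printoptions(precision=3,suppress=True)
    s=env.state(); R=Ro.from_euler("xyz",s["tcp_rot"]); 
    d=np.array(target)-s["eef_pos"]; print("t",s["t"],"pos",np.round(s["eef_pos"],1),"rot",np.array(s["tcp_rot"]),"F",np.array(s["ft_force"]),"op",s["opening"])
    print("tool shift full-scale units",R.inv().apply(d)/30)
    if yaw is not None:
        Rt=Ro.from_euler("xyz",[np.pi,0,yaw]); print("turn units",(R.inv()*Rt).as_rotvec()/.08); print("shift in target axes",Rt.inv().apply(d)/30)
E
python3 - <<'E'
from h import *
rel([440,-108,150],0.222)
E
```

```text
t 1.1 pos [ 280.2 -558.7  214.7] rot [3.142 0.    0.465] F [-0.455  0.193 -0.657] op 0.9976675695985691
tool shift full-scale units [ 11.496 -11.042   2.154]
turn units [ 0.001 -0.     3.035]
shift in target axes [  8.504 -13.482   2.155]
```

Call:
{"method": "drive_tool", "body": {"increments": [[[0,0,0],[0,0,0.76]],[[0,0,0],[0,0,0.76]],[[0,0,0],[0,0,0.76]],[[0,0,0],[0,0,0.76]],[[0.425,-0.674,0],[0,0,0]]], "jaw": -1}}

```text
t: 1.52
eef_pos: [287.3, -538.4, 214.3]
tcp_rot: [3.14, 0.0, 0.216]
ft_force: [0.9, -0.7, -0.5]
opening: 0.704
```

Call:
{"method": "drive_tool", "body": {"increments": [[[0.425,-0.674,0],[0,0,0]],[[0.425,-0.674,0],[0,0,0]],[[0.425,-0.674,0],[0,0,0]],[[0.425,-0.674,0],[0,0,0]],[[0.425,-0.674,0],[0,0,0]]]}}

```text
t: 1.93
eef_pos: [328.4, -422.5, 214.7]
tcp_rot: [3.141, -0.0, 0.221]
ft_force: [0.5, 0.0, 1.1]
opening: 0.357
```

Call:
{"method": "drive_tool", "body": {"increments": [[[0.425,-0.674,0],[0,0,0]],[[0.425,-0.674,0],[0,0,0]],[[0.425,-0.674,0],[0,0,0]],[[0.425,-0.674,0],[0,0,0]],[[0.425,-0.674,0],[0,0,0]]]}}

```text
t: 2.35
eef_pos: [368.4, -309.8, 214.8]
tcp_rot: [3.141, -0.0, 0.221]
ft_force: [0.5, -0.1, -0.3]
opening: 0.024
```

Call:
{"method": "drive_tool", "body": {"increments": [[[0.425,-0.674,0],[0,0,0]],[[0.425,-0.674,0],[0,0,0]],[[0.425,-0.674,0],[0,0,0]],[[0.425,-0.674,0],[0,0,0]],[[0,0,0],[0,0,0]]]}}

```text
t: 2.77
eef_pos: [400.6, -218.0, 214.8]
tcp_rot: [-3.141, -0.0, 0.224]
ft_force: [0.3, 0.6, 0.5]
opening: 0.004
```

Run:
```python
from h import *
rel([440,-108,48],0.222)
for n in("top","side"):
    p=env.read_camera(n); save(p,f"pics/{n}1.png")
```

```text
t 2.7667 pos [ 400.6 -218.   214.8] rot [-3.141 -0.     0.224] F [0.292 0.606 0.548] op 0.004319447451992566
tool shift full-scale units [ 2.091 -3.281  5.563]
turn units [-0.004 -0.003  0.021]
shift in target axes [ 2.087 -3.287  5.562]
```

Call:
{"method": "drive_tool", "body": {"increments": [[[0.42,-0.657,0.2],[0,0,0]],[[0.42,-0.657,0.2],[0,0,0]],[[0.42,-0.657,0.2],[0,0,0]],[[0.42,-0.657,0.2],[0,0,0]],[[0.41,-0.657,0.2],[0,0,0]]]}}

```text
t: 3.28
eef_pos: [439.9, -110.9, 184.4]
tcp_rot: [3.141, -0.0, 0.22]
ft_force: [0.7, 0.1, 0.4]
opening: 0.003
```

Call:
{"method": "drive_tool", "body": {"increments": [[[0,0,0.6],[0,0,0]],[[0,0,0.6],[0,0,0]],[[0,0,0.6],[0,0,0]],[[0,0,0.6],[0,0,0]],[[0,0,0],[0,0,0]]]}}

```text
t: 3.7
eef_pos: [438.6, -111.3, 110.3]
tcp_rot: [-3.139, 0.003, 0.221]
ft_force: [0.4, -0.3, -0.6]
opening: 0.006
```

Run:
```python
from h import *
rel([440,-108,48],0.222)
o=[]
for n in("top","side"):
    p=env.read_camera(n); save(p,f"pics/{n}2.png")
    a=p["pixels"][120:220,230:330] if n=="top" else p["pixels"][180:280,210:310]
    o.append(cv2.resize(a,None,fx=4,fy=4,interpolation=2))
cv2.imwrite("pics/c2.png",np.hstack(o))
```

```text
t 3.7 pos [ 438.6 -111.3  110.3] rot [-3.139  0.003  0.221] F [ 0.431 -0.264 -0.635] op 0.006319525985733988
tool shift full-scale units [ 0.078 -0.093  2.075]
turn units [-0.027  0.042 -0.016]
shift in target axes [ 0.071 -0.097  2.076]
```

View pics/c2.png

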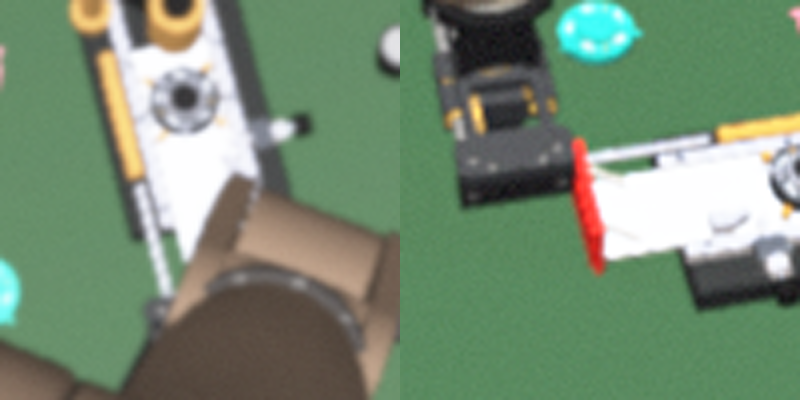

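Run:
```python
from h import *
p=env.read_camera("side"); s=env.state(); R=Ro.from_euler("xyz",s["tcp_rot"]); e=np.array(s["eef_pos"])
im=cv2.resize(p["pixels"],None,fx=4,fy=4,interpolation=2)
for dx in(-37,37):
  for dy in(-90,90):
    q=proj(p,e+R.apply([dx,dy,-78]))*4; cv2.circle(im,tuple(int(v) for v in q),4,(0,255,255),-1)
q=proj(p,e)*4; cv2.circle(im,tuple(int(v) for v in q),5,(255,0,255),-1)
for dy in(-40,40):
    q=proj(p,[492-.22*dy,-96+.975*dy,80])*4; cv2.circle(im,tuple(int(v) for v in q),4,(0,255,0),-1)
cv2.imwrite("pics/c3.png",im[600:1100,760:1360])
```

```text
(no output)
```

View pics/c3.png

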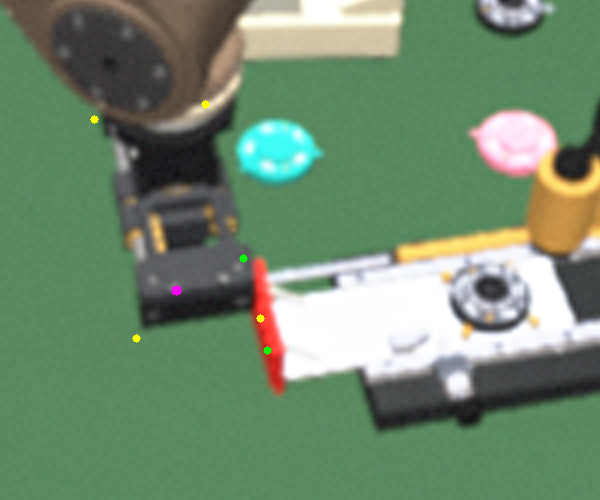

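Call:
{"method": "drive_tool", "body": {"increments": [[[0,-0.09,0.5],[0,0,0]],[[0,0,0.5],[0,0,0]],[[0,0,0.5],[0,0,0]],[[0,0,0.5],[0,0,0]],[[0,0,0],[0,0,0]]]}}

```text
t: 4.27
eef_pos: [438.8, -108.5, 51.9]
tcp_rot: [-3.141, 0.001, 0.221]
ft_force: [-0.9, 0.6, -0.2]
opening: 0.006
```

Call:
{"method": "drive_tool", "body": {"increments": [[[0.3,0,0],[0,0,0]],[[0.3,0,0],[0,0,0]],[[0.2,0,0],[0,0,0]],[[0.2,0,0],[0,0,0]],[[0,0,0],[0,0,0]]]}}

```text
t: 4.68
eef_pos: [469.9, -101.5, 53.3]
tcp_rot: [3.14, -0.002, 0.222]
ft_force: [-0.4, -0.6, -0.5]
opening: 0.003
```

Call:
{"method": "drive_tool", "body": {"increments": [[[0.15,0,0],[0,0,0]],[[0.1,0,0],[0,0,0]],[[0.1,0,0],[0,0,0]],[[0,0,0],[0,0,0]]]}}

```text
t: 5.02
eef_pos: [479.0, -99.3, 52.7]
tcp_rot: [3.141, -0.0, 0.222]
ft_force: [-0.7, 0.5, -0.4]
opening: 0.0
```

Call:
{"method": "drive_tool", "body": {"increments": [[[0.1,0,0],[0,0,0]],[[0.1,0,0],[0,0,0]],[[0,0,0],[0,0,0]]]}}

```text
t: 5.27
eef_pos: [484.1, -97.9, 52.5]
tcp_rot: [-3.141, 0.001, 0.222]
ft_force: [-4.7, -2.3, 2.8]
opening: 0.005
```

Call:
{"method": "drive_tool", "body": {"increments": [[[0.1,0,0],[0,0,0]],[[0.1,0,0],[0,0,0]],[[0,0,0],[0,0,0]]]}}

```text
t: 5.52
eef_pos: [489.7, -96.6, 52.5]
tcp_rot: [-3.141, 0.002, 0.222]
ft_force: [-4.5, -2.1, 2.9]
opening: 0.007
```

Call:
{"method": "drive_tool", "body": {"increments": [[[0.2,0,0],[0,0,0]],[[0.2,0,0],[0,0,0]],[[0.2,0,0],[0,0,0]],[[0.2,0,0],[0,0,0]],[[0.2,0,0],[0,0,0]]]}}

```text
t: 5.93
eef_pos: [517.5, -89.9, 52.3]
tcp_rot: [-3.14, 0.004, 0.222]
ft_force: [-8.6, -3.7, 3.3]
opening: 0.007
```

Call:
{"method": "drive_tool", "body": {"increments": [[[0.15,0,0],[0,0,0]],[[0.15,0,0],[0,0,0]],[[0.15,0,0],[0,0,0]],[[0,0,0],[0,0,0]],[[0,0,0],[0,0,0]]]}}

```text
t: 6.35
eef_pos: [531.1, -86.8, 52.3]
tcp_rot: [-3.14, 0.003, 0.222]
ft_force: [-8.7, -0.3, 4.2]
opening: 0.003
```

Run:
```python
from h import *
rel([534.5,-85.9,50],0.222)
o=[]
for n in("top","side"):
    p=env.read_camera(n); save(p,f"pics/{n}4.png")
    a=p["pixels"][100:200,230:330] if n=="top" else p["pixels"][170:270,240:340]
    o.append(cv2.resize(a,None,fx=4,fy=4,interpolation=2))
    a=cv2.imread(f"pics/{n}0.png"); a=a[100:200,230:330] if n=="top" else a[170:270,240:340]
    if n=="side": o[0]=cv2.resize(a,None,fx=4,fy=4,interpolation=2)
cv2.imwrite("pics/c4.png",np.hstack(o))
```

```text
t 6.35 pos [531.1 -86.8  52.3] rot [-3.14   0.003  0.222] F [-8.699 -0.279  4.218] op 0.0030872443241152328
tool shift full-scale units [ 0.117 -0.004  0.077]
turn units [-0.019  0.043 -0.002]
shift in target axes [ 0.116 -0.004  0.077]
```

View pics/c4.png

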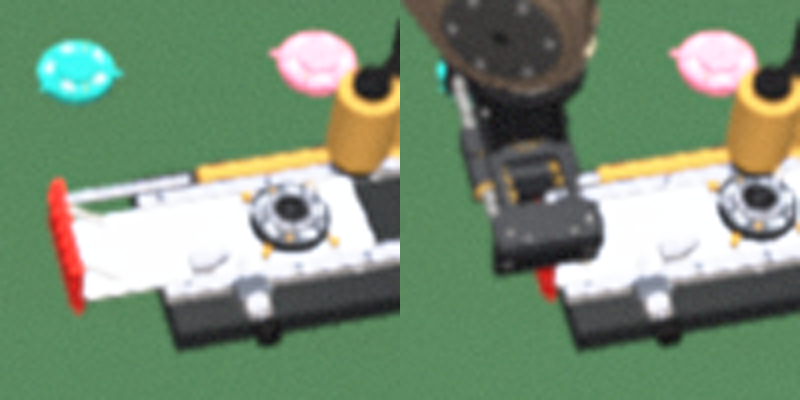

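Run:
```python
from h import *
p=env.read_camera("side")
a=unproj(p,[240+290/4,170+207/4],56);b=unproj(p,[240+356/4,170+201/4],56);print(a,b,np.linalg.norm(b-a))
T={}
for nm in("side0","side4"):
    im=cv2.imread(f"pics/{nm}.png"); T[nm]=im
t=T["side0"][207:238,296:330]; r=cv2.matchTemplate(T["side4"][190:240,296:360],t,cv2.TM_CCOEFF_NORMED); _,v,_,l=cv2.minMaxLoc(r); print(v,l, l[1]+190-207)
```

```text
[657.78393894 -58.86716889  56.        ] [705.10925547 -52.22426008  56.        ] 47.789264711903336
0.8146554231643677 (17, 14) -3
```

Call:
{"method": "drive_tool", "body": {"increments": [[[0.1,0,0],[0,0,0]],[[0.08,0,0],[0,0,0]],[[0,0,0],[0,0,0]]]}}

```text
t: 6.75
eef_pos: [536.3, -85.6, 52.3]
tcp_rot: [-3.14, 0.004, 0.222]
ft_force: [-8.4, -0.5, 4.6]
opening: 0.007
```

Call:
{"method": "drive_tool", "body": {"increments": [[[-0.1,0,0],[0,0,0]],[[-0.1,0,0],[0,0,0]],[[-0.1,0,0],[0,0,0]],[[0,0,0],[0,0,0]]]}}

```text
t: 7.08
eef_pos: [527.0, -87.7, 52.3]
tcp_rot: [-3.14, 0.004, 0.222]
ft_force: [-8.5, -1.3, 3.1]
opening: 0.005
```

Call:
{"method": "drive_tool", "body": {"increments": [[[-0.1,0,0],[0,0,0]],[[-0.1,0,0],[0,0,0]],[[0,0,0],[0,0,0]]]}}

```text
t: 7.33
eef_pos: [521.3, -89.1, 52.3]
tcp_rot: [-3.14, 0.004, 0.222]
ft_force: [-8.1, -1.1, 2.7]
opening: 0.005
```

Call:
{"method": "drive_tool", "body": {"increments": [[[-0.1,0,0],[0,0,0]],[[-0.1,0,0],[0,0,0]],[[0,0,0],[0,0,0]]]}}

```text
t: 7.58
eef_pos: [517.3, -90.7, 52.7]
tcp_rot: [3.141, -0.0, 0.221]
ft_force: [0.5, 0.2, 0.1]
opening: 0.003
```

Call:
{"method": "drive_tool", "body": {"increments": [[[-0.4,0,0],[0,0,0]],[[-0.5,0,0],[0,0,0]],[[-0.5,0,0],[0,0,0]],[[-0.5,0,-0.3],[0,0,0]],[[-0.1,0,-0.7],[0,0,0]]]}}

```text
t: 8.0
eef_pos: [456.3, -103.6, 81.3]
tcp_rot: [-3.139, 0.004, 0.221]
ft_force: [0.0, 0.3, 0.4]
opening: 0.001
```

Call:
{"method": "drive_tool", "body": {"increments": [[[0,0,-0.8],[0,0,0]],[[0,0,-0.8],[0,0,0]],[[0,0,-0.8],[0,0,0]],[[0,0,-0.4],[0,0,0]],[[0,0,0],[0,0,0]]]}}

```text
t: 8.42
eef_pos: [460.2, -104.1, 169.1]
tcp_rot: [3.139, -0.005, 0.222]
ft_force: [-1.3, -0.1, 0.2]
opening: 0.002
```

Run:
```python
from h import *
rel([498,277,150],0.222)
o=[]
for n in("top","side"):
    p=env.read_camera(n); save(p,f"pics/{n}5.png")
    a=p["pixels"][100:200,230:330] if n=="top" else p["pixels"][170:270,240:340]
    o.append(cv2.resize(a,None,fx=4,fy=4,interpolation=2))
    for t in("push_face","nest","test_shutter_mid","key_top"): print(n,t,[(round(d["score"],2),np.round(d["point"])) for d in env.tip_of(t,p)[:3]])
T=cv2.imread("pics/side0.png")
t=T[207:238,296:330]; r=cv2.matchTemplate(p["pixels"][190:240,296:360],t,cv2.TM_CCOEFF_NORMED); _,v,_,l=cv2.minMaxLoc(r); print(v,l)
cv2.imwrite("pics/c5.png",np.hstack(o))
```

```text
t 8.4167 pos [ 460.2 -104.1  169.1] rot [ 3.139 -0.005  0.222] F [-1.288 -0.053  0.199] op 0.002099361067268957
tool shift full-scale units [  4.02  -12.119   0.62 ]
turn units [ 0.037 -0.056 -0.005]
shift in target axes [  4.027 -12.115   0.637]
top push_face [(0.49, array([ 702., -246.,   -2.]))]
top nest [(0.73, array([700., -49.,  42.])), (0.34, array([ 331., -292.,    0.]))]
top test_shutter_mid [(0.69, array([695., -50.,  51.])), (0.69, array([697., 127.,   6.])), (0.48, array([506., 112.,   7.]))]
top key_top [(0.59, array([ 696., -323.,    1.])), (0.47, array([496., 276.,  71.]))]
side push_face [(0.64, array([529., -88.,  57.]))]
side nest [(0.96, array([698., -49.,  40.]))]
side test_shutter_mid [(0.78, array([699., 130.,   7.])), (0.67, array([508., 116.,   8.])), (0.6, array([696., -47.,  45.]))]
side key_top []
0.8243594169616699 (13, 15)
```

View pics/c5.png

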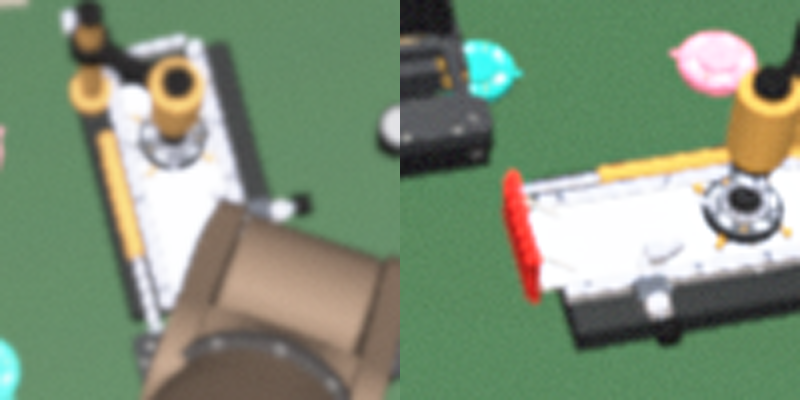

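View pics/side5.png

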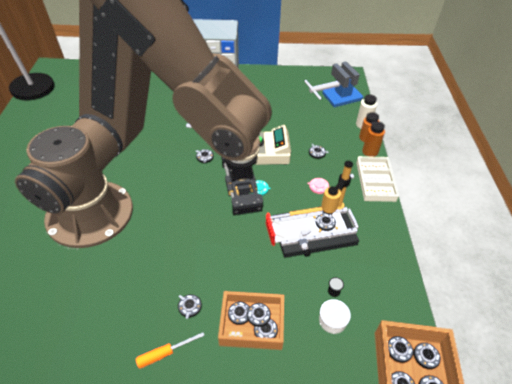

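Call:
{"method": "drive_tool", "body": {"increments": [[[0.237,-0.713,0],[0,0,0]],[[0.237,-0.713,0],[0,0,0]],[[0.237,-0.713,0],[0,0,0]],[[0.237,-0.713,0],[0,0,0]],[[0.237,-0.713,0],[0,0,0]]]}}

```text
t: 9.33
eef_pos: [470.1, 9.4, 166.5]
tcp_rot: [3.142, 0.0, 0.221]
ft_force: [-0.1, 0.1, 0.4]
opening: 0.002
```

Call:
{"method": "drive_tool", "body": {"increments": [[[0.237,-0.713,0],[0,0,0]],[[0.237,-0.713,0],[0,0,0]],[[0.237,-0.713,0],[0,0,0]],[[0.237,-0.713,0],[0,0,0]],[[0.237,-0.713,0],[0,0,0]]]}}

```text
t: 9.75
eef_pos: [481.2, 121.7, 166.4]
tcp_rot: [3.142, 0.0, 0.222]
ft_force: [0.3, -0.4, -0.2]
opening: 0.004
```

Call:
{"method": "drive_tool", "body": {"increments": [[[0.237,-0.713,0],[0,0,0]],[[0.237,-0.713,0],[0,0,0]],[[0.237,-0.713,0],[0,0,0]],[[0.237,-0.713,0],[0,0,0]],[[0.237,-0.713,0],[0,0,0]]]}}

```text
t: 10.17
eef_pos: [492.3, 233.9, 166.3]
tcp_rot: [3.141, 0.0, 0.222]
ft_force: [-0.0, 0.8, -0.1]
opening: 0.004
```

Call:
{"method": "drive_tool", "body": {"increments": [[[0.237,-0.713,0],[0,0,0]],[[0.237,-0.713,0],[0,0,0]],[[0,0,0],[0,0,0]],[[0,0,0],[0,0,0]]]}}

```text
t: 10.5
eef_pos: [496.6, 278.1, 166.1]
tcp_rot: [3.141, 0.001, 0.223]
ft_force: [0.9, -0.3, -0.1]
opening: -0.001
```

Run:
```python
from h import *
rel([497.5,277,80],0.222)
```

```text
t 10.5 pos [496.6 278.1 166.1] rot [3.141 0.001 0.223] F [ 0.891 -0.261 -0.124] op -0.0012161764010729585
tool shift full-scale units [0.023 0.043 2.87 ]
turn units [0.004 0.008 0.017]
shift in target axes [0.021 0.044 2.87 ]
```

Call:
{"method": "drive_tool", "body": {"increments": [[[0,0.04,0.6],[0,0,0]],[[0.02,0,0.6],[0,0,0]],[[0,0,0.6],[0,0,0]],[[0,0,0.5],[0,0,0]],[[0,0,0.3],[0,0,0]]]}}

```text
t: 10.92
eef_pos: [497.2, 275.2, 87.0]
tcp_rot: [3.141, 0.002, 0.221]
ft_force: [0.2, 0.0, -0.1]
opening: 0.005
```

Call:
{"method": "drive_tool", "body": {"increments": [[[0,0,0],[0,0,0]],[[0,0,0],[0,0,0]]]}}

```text
t: 11.08
eef_pos: [497.8, 275.9, 88.7]
tcp_rot: [3.141, 0.001, 0.221]
ft_force: [-1.1, 0.7, -0.0]
opening: 0.003
```

Run:
```python
from h import *
rel([497.5,277,72],0.222)
o=[]
for n in("top","side"):
    p=env.read_camera(n); save(p,f"pics/{n}6.png")
    a=p["pixels"][130:230,120:220] if n=="top" else p["pixels"][90:190,210:310]
    o.append(cv2.resize(a,None,fx=4,fy=4,interpolation=2))
cv2.imwrite("pics/c6.png",np.hstack(o))
```

```text
t 11.0833 pos [497.8 275.9  88.7] rot [3.141 0.001 0.221] F [-1.071  0.667 -0.003] op 0.0031846804610278566
tool shift full-scale units [-0.003 -0.037  0.555]
turn units [ 0.003  0.008 -0.013]
shift in target axes [-0.003 -0.037  0.555]
```

View pics/c6.png

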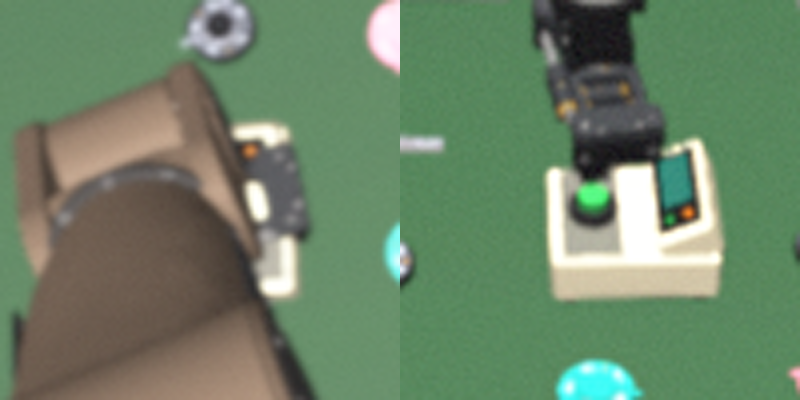

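Run:
```python
from h import *
p=env.read_camera("side"); e=np.array(env.state()["eef_pos"])
f=lambda X:np.round((proj(p,X)-[210,90])*4+[400,0],0)
print(f(e),f([e[0],e[1],72]),f([e[0],e[1]-12,88]),f([497.5,277,72]))
```

```text
[591. 175.] [590. 192.] [591. 186.] [590. 191.]
```

Call:
{"method": "drive_tool", "body": {"increments": [[[0.04,0.05,0.2],[0,0,0]],[[0,0,0.2],[0,0,0]],[[0,0,0],[0,0,0]]]}}

```text
t: 11.48
eef_pos: [498.9, 275.1, 75.6]
tcp_rot: [3.141, 0.001, 0.222]
ft_force: [0.1, -0.2, -0.0]
opening: 0.006
```

Call:
{"method": "drive_tool", "body": {"increments": [[[0,0,0.08],[0,0,0]],[[0,0,0.08],[0,0,0]],[[0,0,0],[0,0,0]]]}}

```text
t: 11.73
eef_pos: [499.3, 275.3, 71.5]
tcp_rot: [3.141, 0.0, 0.222]
ft_force: [-0.5, 0.1, 1.5]
opening: 0.004
```

Call:
{"method": "drive_tool", "body": {"increments": [[[0,0,0.08],[0,0,0]],[[0,0,0],[0,0,0]]]}}

```text
t: 11.9
eef_pos: [499.3, 275.4, 69.3]
tcp_rot: [3.142, -0.0, 0.222]
ft_force: [-0.5, -0.4, 3.4]
opening: 0.007
```

Call:
{"method": "drive_tool", "body": {"increments": [[[0,0,0.08],[0,0,0]],[[0,0,0],[0,0,0]]]}}

```text
t: 12.07
eef_pos: [499.3, 275.3, 66.9]
tcp_rot: [3.142, -0.0, 0.222]
ft_force: [-0.6, -1.2, 5.0]
opening: 0.005
```

Call:
{"method": "drive_tool", "body": {"increments": [[[0,0,0.07],[0,0,0]],[[0,0,0],[0,0,0]]]}}

```text
t: 12.23
eef_pos: [499.4, 275.4, 66.1]
tcp_rot: [-3.142, -0.001, 0.222]
ft_force: [-3.6, -1.8, 15.5]
opening: 0.001
```

Bottomed at 66.1 mm with 15 N, well past the 5 N needed: fully down. Hold briefly, then let up.

Call:
{"method": "drive_tool", "body": {"increments": [[[0,0,0],[0,0,0]],[[0,0,0],[0,0,0]]]}}

```text
t: 12.4
eef_pos: [499.4, 275.4, 66.1]
tcp_rot: [-3.142, -0.001, 0.222]
ft_force: [-4.2, -2.7, 16.5]
opening: 0.006
```

Call:
{"method": "drive_tool", "body": {"increments": [[[0,0,-0.1],[0,0,0]],[[0,0,-0.2],[0,0,0]],[[0,0,-0.5],[0,0,0]],[[0,0,-0.7],[0,0,0]],[[0,0,-0.7],[0,0,0]]]}}

```text
t: 12.82
eef_pos: [498.9, 275.1, 131.3]
tcp_rot: [3.141, 0.002, 0.222]
ft_force: [-0.1, -0.1, 0.7]
opening: 0.004
```

Call:
{"method": "drive_tool", "body": {"increments": [[[0,0,-0.7],[0,0,0]],[[0,0,-0.7],[0,0,0]],[[0,0,-0.5],[0,0,0]],[[0,0,0],[0,0,0]],[[0,0,0],[0,0,0]]]}}

```text
t: 13.23
eef_pos: [499.3, 275.3, 188.1]
tcp_rot: [-3.142, -0.001, 0.222]
ft_force: [-0.3, 0.8, 0.4]
opening: 0.005
```

Run:
```python
from h import *
rel([497.5,277,72],0.222)
o=[]
for n in("top","side"):
    p=env.read_camera(n); save(p,f"pics/{n}7.png")
    if n=="top": o.append(cv2.resize(p["pixels"][100:200,225:325],None,fx=4,fy=4,interpolation=2))
    else:o.append(cv2.resize(p["pixels"][110:260,230:380],(400,400),interpolation=2))
print([(round(d["score"],2),np.round(d["point"])) for t in("nest","test_shutter_mid","push_face") for d in env.tip_of(t,p)])
cv2.imwrite("pics/c7.png",np.hstack(o))
```

```text
t 13.2333 pos [499.3 275.3 188.1] rot [-3.142 -0.001  0.222] F [-0.312  0.802  0.438] op 0.004571974084743614
tool shift full-scale units [-0.049 -0.067  3.871]
turn units [-0.001 -0.013 -0.005]
shift in target axes [-0.045 -0.067  3.871]
[(0.85, array([696., -50.,  39.])), (0.77, array([694., -44.,  48.])), (0.7, array([696., 127.,   4.])), (0.55, array([508., 119.,   6.])), (0.92, array([536., -88.,  57.]))]
```

View pics/c7.png

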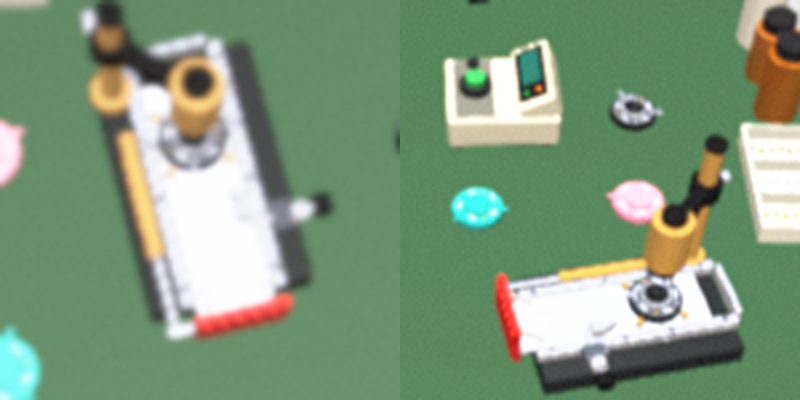

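View pics/top7.png

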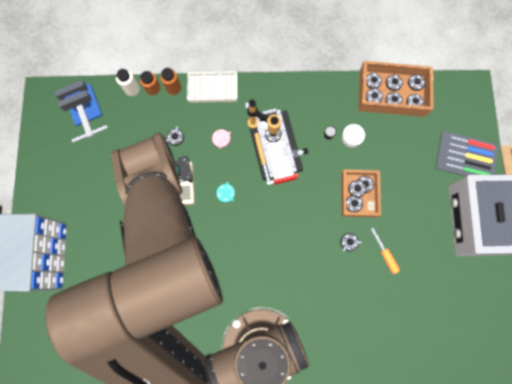

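```bash
python3 -c "
from cell import env
print(env.job_done())"
```

```text
the job is handed in; nothing more can be done
None
```

The slide is latched against the stop pin with the shutter in its nest under the test head. I then pressed the green key fully down and let it up. The job is handed in, at about 13.5 s of the 45 s allowed.

- **Slide:** I pushed the red plate with the shut fingertips to about 54–55 mm of travel, then eased it back slowly. The plate stopped pressing on the fingers at about 40 mm, where the pin holds it. Both cameras then showed it still there, with the nest at about [698, -49] mm, directly below the head.
- **Key:** I pressed it from 72 mm down to its stop at 66.1 mm, where the force rose to about 16 N, and let it up. In the side picture afterwards the key looks up again. The tip was about 2 mm off the key's centre, still well within its 26 mm top.
- **Last checks:** In the final pictures the slide was still latched, the shutter was between its posts and no bystander I could see had moved. The arm hid the lower left of the bench, including the tweezers and one shutter, from the top camera; it never worked there. The arm was clear at 188 mm height with no contact force.
- **Disagreements:** The `push_face` finder gave 529 and 536 mm in x after latching, within its error of the expected 532. One top-camera reading for it, and one for the key, were plainly false and I ignored them.

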